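# Point out the next pick at the stockroom counter

## Robot

A 6-joint arm with a two-finger parallel gripper is mounted at the origin on the work surface. World frame = base frame: x ahead of the robot, y to its left, z up, the work surface at z = 0. Lengths are in m, angles in rad, forces in N, time in s.
With the tool pointing down it reaches from about 0.425 to 0.95 m from the base axis. Payload 3.5 kg.
Tool frame: the origin (TCP) lies midway between the tips of the shut fingers; the grasp point (between the pads) lies 19 mm behind it (ctrl.pinch_z is the distance from the TCP to the grasp point, in m); z points along the fingers, y is the line along which they close (so a half turn about z gives the same grasp; the last joint's range is limited). The gripper opens to 85 mm and grips with 20 to 120 N. Pads are 22 mm wide; open, the fingers measure 114 mm over their backs; the gripper's body (76 mm by 85 mm) begins 54 mm behind the grasp point. The pads swing forward as they close: fully open they stand 13 mm farther back than shut.
Start: joints at [-1.437, 0.286, 1.577, -0, 1.279, -0.15], TCP at [0.189, -0.648, 0.231] pointing down, gripper open.
Joint ranges: [-2.77, 2.77], [-0.9, 2.22], [0.21, 2.48], [-1.53, 4.67], [0.24, 2.81], [-2.84, 2.84]. Speed limits (rad/s): [2.79, 2.79, 3.14, 3.14, 3.14, 3.14].

## Interface

Orientations are given as a unit quaternion [x, y, z, w].
In Python, from plant import get_state, viewer, sign_off, ctrl gives the robot as it stands. The module is installed in compiled form; this text tells all that it offers.
- The arm moves only by the shell command python3 -m handwheel 'ROWS' [FORCE]. ROWS is JSON, a list that holds one entry, the list of rows, each a list of 5 numbers: the finger opening in m, from 0 to 0.0854, then the shift along the tool's x, y, z in m, then the turn about the tool's z in degrees. In form: [[[claw, x, y, z, spin], ...]]. A call has 1 to 12 rows; each row shifts and turns the commanded pose from where the row before left it, along the tool's axes as they then stand; what a row does not reach is not made up. A row lasts 1/12 s, in which the tool goes at most 41.7 mm and 7.16 degrees, less where a joint would pass 70% of its speed; a pose out of reach is approached as far as the arm can. A call is refused whole if a number of a shift passes 0.0417 or a number of a turn 7.16, either way. A call with a gripper value outside its range is refused whole. The fingers move at their own pace and stop on an object; FORCE is the grip in N (left out, the last holds). Time passes only in rows, so rows that do not move let the fingers close. It gives the time, the measured TCP pose, the force, the opening and the grip force at its end, in the units of the state.
- get_state(): the state, without advancing time (a new reading comes with each control period).
- viewer.read_camera(name): name is "side" or "top"; returns the picture (420x560x3 uint8, blue, green, red); there is no depth.
- viewer.camera_params(name): a dict with "fov_y" (degrees; the focal length in pixels is half the picture's height over the tangent of half this angle, whatever the lens; pixels are square), "cx", "cy" (the principal point, pixels), "k1" (the pictures are not rectified: a ray, as slopes to the right and down, at radius r is drawn at 1 + k1 r^2 times it, then the intrinsics apply), "xyz" and "attitude" of the camera in the world. Camera axes: x right, y up, looking along -z (the intrinsics and any distortion apply to the point x, -y, -z); pixel columns grow to the right and rows downward; lengths in m; the calibration is good to about 2 mm. A picture is of the moment at which its call begins. camera_params takes no time and is no camera call.
- sign_off(): hands the job in; it is judged then, once.
Trained networks look in the newest picture that a camera, given by its name, has taken for a name from the list of things; names that differ only in an ending like _2 or _b are one class to them, and where a whole thing is asked for, a point or a joint stands for the part that bears it (a point fixed in the world has none). Each returns a list of dicts, best first, with "confidence" (0 to 1); they miss things now and then, are a little off and sometimes report something else, mostly with a low value. They report only what shows in the picture. A call takes as long as a camera call. They do not tell look-alikes from the thing itself.
- viewer.look_for(camera, name): "extent" ([left, top, width, height] as shares, 0 to 1, of the picture: columns of its width, rows of its height, round what is visible of it).
- viewer.outline_of(camera, name): "mask" (420x560 bool, what is visible of it) and "extent" ([left, top, width, height] as shares, 0 to 1, of the picture: columns of its width, rows of its height, round what is visible of it).
- viewer.pinpoint(camera, name): "xy" ([column, row] as shares, 0 to 1, of the picture: columns of its width, rows of its height: a listed point, or the origin of a listed thing).
The state is a dict: "time": time; "qpos": joint angles; "dq": joint speeds; "joint_efforts": joint torques, N m; "eef_pos": TCP position; "tcp_rot": TCP orientation; "contact_force": force on the tool from outside, world axes, zero at the start; "wrist_torque": the same for the moment, N m; "opening": opening from 0.0 (shut) to 1.0 (fully open); "finger_force": force on a finger pad.
Only numpy, scipy, OpenCV 4.12 (cv2) and the standard library are available. Lean on these libraries where they do the work, as an engineer would, in place of code of your own. Each camera call takes 0.05 s, during which the arm holds its last target. There are 200 camera calls.

## Task

Show the picker the next move by pointing from above, without touching: first bring the fingertips just above the rim of the bin that holds the steel ball bearing, centred over the bearing, and stay there two seconds; then rise well clear and do the same just above the middle of the open green carton, again for two seconds. Then push the red call button on the grey console fully down with the fingertips, let it spring back and move clear. Nothing loose may be touched, moved or lifted, and do not come down low over the other two bins or the brown carton, which would point at the wrong thing.

Things in the scene. Friction and masses are not known exactly. Their poses are not given: they have to be found in the camera images.
- bearing_center (a point): centre (half-way up) of the steel ball bearing: a bright steel ring with nine dark balls round its face, outside 52 mm, hole 25 mm, 15 mm thick, lying flat on the floor of any one of the three bins (its centre about 12 mm above the bench; the bin's rim is 60 mm above the bench). First thing to point at
- coupling_center (a point): centre of the brass pipe coupling, 48 mm across, 40 mm tall, standing in another bin. Leave alone
- star_knob_center (a point): centre of the black plastic star knob, about 56 mm across, 24 mm tall, lying in another bin. Leave alone
- red_bin: Red open stock bin, loose, 120 (its x) x 110 (its y) x 60 mm high, walls and floor 4 mm; the wall at its -x end is only 30 mm high. Origin: centre of its underside, on the bench. Bins stand in a row far from the robot in any order; each holds one part. Not to be touched
- yellow_bin: Yellow open stock bin, loose, 120 (its x) x 110 (its y) x 60 mm high, walls and floor 4 mm; the wall at its -x end is only 30 mm high. Origin: centre of its underside, on the bench. Bins stand in a row far from the robot in any order; each holds one part. Not to be touched
- blue_bin: Blue open stock bin, loose, 120 (its x) x 110 (its y) x 60 mm high, walls and floor 4 mm; the wall at its -x end is only 30 mm high. Origin: centre of its underside, on the bench. Bins stand in a row far from the robot in any order; each holds one part. Not to be touched
- green_carton_mouth (a point): centre of the open mouth of the green carton, at rim height, 60 mm above the bench. Second thing to point at
- green_carton: Green open-topped order carton, loose, empty, 100 x 100 x 60 mm high, walls 4 mm. Origin: centre of its underside
- brown_carton: Brown open-topped order carton, loose, empty, 100 x 100 x 60 mm high, walls 4 mm. Origin: centre of its underside. Leave alone
- call_top (a point): centre of the top of the red round push button (36 mm across) on the grey console, a fixed box 90 x 90 x 30 mm high; moves down with the button
- call (a joint): travel of the call button: 0 up, 0.006 m fully down; a spring, about 5 N when fully down, brings it back up
- bearing: the same steel bearing; origin at the centre of its underside
- coupling: the same brass coupling; origin at the centre of its underside
- star_knob: the same star knob; origin at the centre of its underside
- scanner: hand-held barcode scanner, black head and yellow handle, 155 mm long, 35 mm high, lying at the right. Origin under its middle. Leave alone
- tape_roll: orange roll of packing tape lying flat, 100 mm across, 48 mm high, at the left. Leave alone
- mug: blue mug, 80 mm across, 90 mm high, at the left. Leave alone
- small_box: small brown stock box with a pale band, 90 x 60 x 50 mm high, at the right. Leave alone
Things that resemble listed ones, but are neither listed nor needed, are in the scene too. There is more than one size of the part that bears call_top; the job needs the largest.

How it is judged:
On the way, in this order (a step that is already met when the one before it is completed fails the run):
1. point at the bearing: dwell just above its bin, over the bearing, for 1.5 s (horizontal distance between the grasp point and bearing_center below 0.03 m and height (world z) of the grasp point between 0.065 and 0.135 m), for 1.5 s.
2. point at the green carton: dwell just above the middle of its mouth for 1.5 s (horizontal distance between the grasp point and green_carton_mouth below 0.03 m and height (world z) of the grasp point between 0.065 and 0.135 m), for 1.5 s.
3. the call button is pressed fully down with the fingers (value of joint call above 0.0045 m and contact force between the fingers and call above 0.5 N), for 0.05 s.
At the end, for the whole second after the job is handed in: The call button has sprung back (less than 1.5 mm down), and every bin, part, carton and other loose thing is at rest within 10 mm of where it started (value of joint call below 0.0015 m and distance of each of red_bin, yellow_bin, blue_bin, bearing_center, coupling_center, star_knob_center, green_carton, brown_carton, scanner, tape_roll, mug, small_box from where it was at the start of the episode below 0.01 m and linear speed of each of red_bin, yellow_bin, blue_bin, bearing, coupling, star_knob, green_carton, brown_carton below 0.02 m/s); the robot touches nothing.
It fails at once if the robot touches a bin, part, carton or other loose thing (more than 0.3 N); only the button may be touched (contact force between any of the arm, the fingers and red_bin above 0.3 N or contact force between any of the arm, the fingers and yellow_bin above 0.3 N or contact force between any of the arm, the fingers and blue_bin above 0.3 N or contact force between any of the arm, the fingers and bearing above 0.3 N or contact force between any of the arm, the fingers and coupling above 0.3 N or contact force between any of the arm, the fingers and star_knob above 0.3 N or contact force between any of the arm, the fingers and green_carton above 0.3 N or contact force between any of the arm, the fingers and brown_carton above 0.3 N or contact force between any of the arm, the fingers and scanner above 0.3 N or contact force between any of the arm, the fingers and tape_roll above 0.3 N or contact force between any of the arm, the fingers and mug above 0.3 N or contact force between any of the arm, the fingers and small_box above 0.3 N).
It fails at once if a loose thing is moved more than 10 mm or lifted (distance of any of red_bin, yellow_bin, blue_bin, bearing_center, coupling_center, star_knob_center, green_carton, brown_carton, scanner, tape_roll, mug, small_box from where it was at the start of the episode above 0.01 m).
It fails at once if the robot points at a wrong thing: comes down (grasp point under 135 mm) within 35 mm of the coupling, the star knob or the brown carton's middle ((horizontal distance between the grasp point and coupling_center below 0.035 m and height (world z) of the grasp point below 0.135 m) or (horizontal distance between the grasp point and star_knob_center below 0.035 m and height (world z) of the grasp point below 0.135 m) or (horizontal distance between the grasp point and brown_carton below 0.035 m and height (world z) of the grasp point below 0.135 m)).
It also fails if it takes over 56 s, if anything falls off the work surface, if the arm or the gripper's body presses on something with over 40 N, if the wrist force passes 120 N, or if a joint passes its speed limit or range.

## Working session

There is one attempt and no reset: what is moved stays moved. The work goes in short steps, Python scripts to look and compute and a shell command to move; the robot and the scene stay as the last step left them, time stands still between calls to the robot, and variables do not carry over. Pictures are saved under pics/ and viewed, at most 10 in all, crops included, and the job is handed in when it is done.

```bash
mkdir -p pics; cat > h.py <<'E'
import numpy as np, cv2
from scipy.spatial.transform import Rotation as R
from plant import get_state, viewer, sign_off, ctrl
def ray(cam,u,v):
    p=viewer.camera_params(cam); f=210/np.tan(np.radians(p["fov_y"])/2)
    K=np.array([[f,0,p["cx"]],[0,f,p["cy"]],[0,0,1]])
    x,y=cv2.undistortPoints(np.array([[[u,v]]],float),K,np.array([p["k1"],0,0,0.]))[0,0]
    return np.array(p["xyz"]), R.from_quat(p["attitude"]).apply([x,-y,-1])
def at(cam,u,v,z):
    o,d=ray(cam,u,v); return o+d*(z-o[2])/d[2]
E
python3 - <<'E'
from h import *
for c in("top","side"):
    cv2.imwrite(f"pics/{c}.png",viewer.read_camera(c)); print(c,viewer.camera_params(c))
for n,z in[("bearing_center",.012),("coupling_center",.024),("star_knob_center",.016),("green_carton_mouth",.06),("brown_carton",0),("call_top",.04)]:
    for c in("top","side"):
        for d in viewer.pinpoint(c,n)[:4]:
            u,v=d["xy"][0]*560,d["xy"][1]*420
            print(n,c,round(d["confidence"],2),round(u),round(v),at(c,u,v,z).round(3))
s=get_state();print(s["time"],s["eef_pos"],R.from_quat(s["tcp_rot"]).as_matrix().round(3),ctrl.pinch_z,s["opening"])
E
```

```text
top {'fov_y': 47.00940889519131, 'cx': 290.4608671813748, 'cy': 211.0009662734984, 'k1': 0.03696582150885562, 'xyz': array([ 0.34157155, -0.0134046 ,  1.2610858 ]), 'attitude': array([-0.04452619,  0.04742378,  0.71052226, -0.70066149])}
side {'fov_y': 54.333186727370276, 'cx': 271.67253733808104, 'cy': 205.07767185805875, 'k1': -0.091097881257938, 'xyz': array([0.21172034, 0.8306853 , 0.57730869]), 'attitude': array([-0.07968261,  0.4889148 ,  0.85889587, -0.1300419 ])}
bearing_center top 0.81 338 163 [ 0.63  -0.147  0.012]
bearing_center side 0.74 238 189 [ 0.627 -0.141  0.012]
bearing_center side 0.69 244 189 [ 0.61  -0.146  0.012]
coupling_center top 0.64 279 164 [0.627 0.009 0.024]
coupling_center side 0.55 219 211 [0.621 0.01  0.024]
coupling_center side 0.31 120 312 [0.654 0.397 0.024]
coupling_center side 0.23 218 215 [0.616 0.028 0.024]
star_knob_center top 0.85 219 170 [0.617 0.166 0.016]
star_knob_center side 0.79 191 256 [0.61  0.193 0.016]
green_carton_mouth top 0.97 281 232 [0.445 0.005 0.06 ]
green_carton_mouth top 0.41 339 162 [ 0.622 -0.143  0.06 ]
green_carton_mouth side 0.65 189 255 [0.583 0.24  0.06 ]
green_carton_mouth side 0.61 283 210 [0.447 0.014 0.06 ]
brown_carton top 0.55 205 226 [0.469 0.204 0.   ]
brown_carton side 0.94 252 278 [0.458 0.206 0.   ]
brown_carton side 0.74 218 219 [0.625 0.011 0.   ]
call_top top 0.71 375 227 [ 0.458 -0.233  0.04 ]
call_top top 0.66 336 270 [ 0.35  -0.132  0.04 ]
call_top top 0.47 283 230 [0.453 0.001 0.04 ]
call_top top 0.45 395 287 [ 0.306 -0.278  0.04 ]
call_top side 0.54 332 195 [ 0.351 -0.129  0.04 ]
call_top side 0.44 355 177 [ 0.307 -0.258  0.04 ]
call_top side 0.4 303 173 [ 0.459 -0.237  0.04 ]
0.7 [ 0.18905733 -0.64799683  0.23141111] [[ 0.96  0.28  0.  ]
 [ 0.28 -0.96 -0.  ]
 [-0.    0.   -1.  ]] 0.0187 0.9998409015902465
```

View pics/top.png

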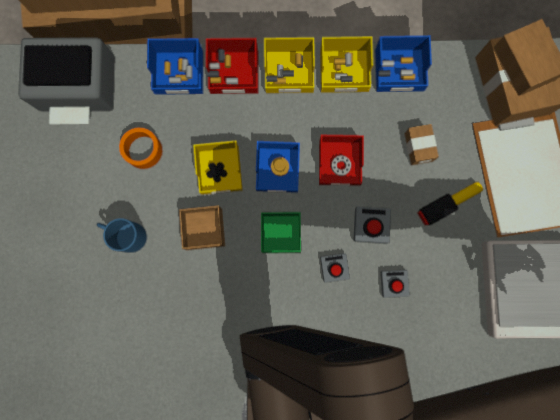

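View pics/side.png

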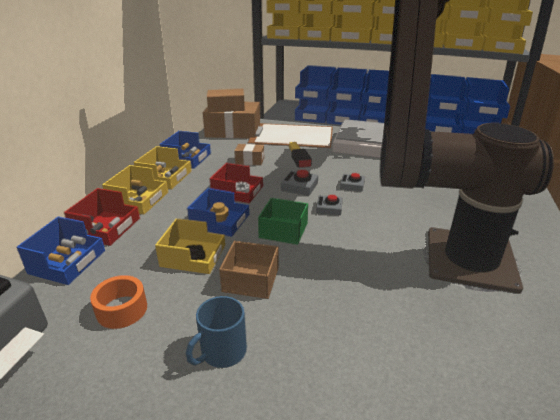

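The bearing is in the red bin at (341,166) and the green carton is at (281,232). The coupling is in the blue bin, the star knob in the yellow one. The largest console is the top-right one, with its button at (374,227). I'll close the fingers and travel high to above the bearing.

```bash

python3 -m handwheel '[[[0,0.023,-0.015,0,0],[0,0.023,-0.015,0,0],[0,0.023,-0.015,0,0],[0,0.023,-0.015,0,0],[0,0.023,-0.015,0,0],[0,0.023,-0.015,0,0],[0,0.023,-0.015,0,0],[0,0.023,-0.015,0,0],[0,0.023,-0.015,0,0],[0,0.023,-0.015,0,0],[0,0.023,-0.015,0,0],[0,0.023,-0.015,0,0]]]'
python3 -m handwheel '[[[0,0.023,-0.015,0,0],[0,0.023,-0.015,0,0],[0,0.023,-0.015,0,0],[0,0.023,-0.015,0,0],[0,0.023,-0.015,0,0],[0,0.023,-0.015,0,0],[0,0.023,-0.015,0,0],[0,0.023,-0.015,0,0],[0,0.023,-0.015,0,0],[0,0.023,-0.015,0,0],[0,0.023,-0.015,0,0],[0,0,0,0,0]]]'
python3 - <<'E'
from h import *
for n,u,v,z in[("bearing",341,166,.02),("bearing",342,165,.02),("green",281,232,.06),("button",374,227,.04),("small",336,270,.04)]: print(n,at("top",u,v,z).round(3))
print("side button",at("side",303,174,.04), "bearing",at("side",242,187,.02))
s=get_state();print(s["time"],s["eef_pos"],R.from_quat(s["tcp_rot"]).as_matrix().round(3),s["opening"])
E
```

```text
time: 1.7
eef_pos: [0.4043, -0.3968, 0.2316]
tcp_rot: [0.99, 0.141, 0.0, 0.0]
contact_force: [-0.4, 0.5, -0.1]
opening: -0.005
finger_force: 0.0
time: 2.7
eef_pos: [0.6025, -0.1651, 0.2315]
tcp_rot: [0.99, 0.143, 0.001, -0.001]
contact_force: [0.4, 0.1, -0.7]
opening: 0.002
finger_force: 0.0
bearing [ 0.621 -0.154  0.02 ]
bearing [ 0.624 -0.157  0.02 ]
green [0.446 0.005 0.06 ]
button [ 0.457 -0.231  0.04 ]
small [ 0.35  -0.132  0.04 ]
side button [ 0.45590087 -0.23214015  0.04      ] bearing [ 0.61405968 -0.13928535  0.02      ]
2.7 [ 0.60248332 -0.16514929  0.23148165] [[ 0.959  0.284  0.002]
 [ 0.284 -0.959  0.001]
 [ 0.002 -0.001 -1.   ]] 0.0015097159877928983
```

```bash

python3 -m handwheel '[[[0,0.0115,-0.003,0,0],[0,0.0115,-0.003,0,0],[0,0,0,0.02,0],[0,0,0,0.02,0],[0,0,0,0.02,0],[0,0,0,0.02,0],[0,0,0,0.02,0],[0,0,0,0.02,0],[0,0,0,0.013,0],[0,0,0,0,0],[0,0,0,0,0],[0,0,0,0,0]]]'
python3 - <<'E'
from h import *
for c in("top","side"): cv2.imwrite(f"pics/{c}2.png",cv2.resize(viewer.read_camera(c)[100:300,130:430],None,fx=2.6,fy=2.6))
E
```

```text
time: 3.7
eef_pos: [0.6216, -0.1571, 0.0998]
tcp_rot: [0.99, 0.141, 0.001, 0.001]
contact_force: [-0.0, 0.8, 0.0]
opening: -0.002
finger_force: 0.0
```

View pics/side2.png

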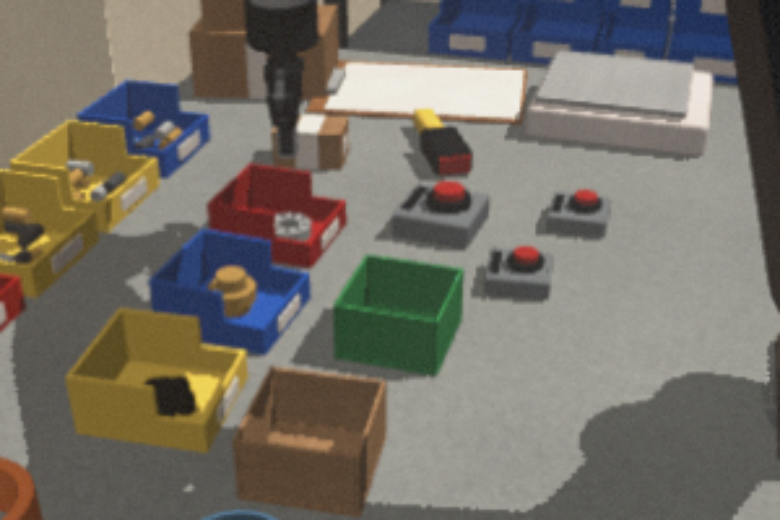

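The side crop shows the shut fingertips at about (285,152), above the red bin, whose bearing is at (292,225), and well clear of its rim. I'll trim slightly to a compromise between the two cameras, dwell and rise.

```bash

python3 -m handwheel '[[[0,0.001,-0.006,0.003,0],[0,0,0,0,0],[0,0,0,0,0],[0,0,0,0,0],[0,0,0,0,0],[0,0,0,0,0],[0,0,0,0,0],[0,0,0,0,0],[0,0,0,0,0],[0,0,0,0,0],[0,0,0,0,0],[0,0,0,0,0]]]'
python3 -m handwheel '[[[0,0,0,0,0],[0,0,0,0,0],[0,0,0,0,0],[0,0,0,0,0],[0,0,0,0,0],[0,0,0,0,0],[0,0,0,0,0],[0,0,0,0,0],[0,0,0,0,0],[0,0,0,0,0],[0,0,0,0,0],[0,0,0,0,0]]]'
python3 -m handwheel '[[[0,0,0,0,0],[0,0,0,0,0],[0,0,0,-0.02,0],[0,0,0,-0.02,0],[0,0,0,-0.02,0],[0,0,0,-0.02,0],[0,0,0,-0.02,0],[0,0,0,-0.02,0],[0,0,0,-0.02,0],[0,0,0,0,0],[0,0,0,0,0],[0,0,0,0,0]]]'
```

```text
time: 4.8
eef_pos: [0.6199, -0.1504, 0.0953]
tcp_rot: [0.99, 0.141, -0.0, -0.0]
contact_force: [-0.6, -0.1, 0.9]
opening: -0.001
finger_force: 0.0
time: 5.8
eef_pos: [0.6199, -0.1504, 0.0953]
tcp_rot: [0.99, 0.141, -0.0, -0.0]
contact_force: [0.5, 0.5, 0.1]
opening: -0.001
finger_force: 0.0
time: 6.8
eef_pos: [0.6193, -0.1501, 0.2338]
tcp_rot: [0.99, 0.141, -0.001, -0.001]
contact_force: [0.4, 0.1, -0.3]
opening: 0.001
finger_force: 0.0
```

```bash

python3 -m handwheel '[[[0,-0.0122,-0.0198,0,0],[0,-0.0122,-0.0198,0,0],[0,-0.0122,-0.0198,0,0],[0,-0.0122,-0.0198,0,0],[0,-0.0122,-0.0198,0,0],[0,-0.0122,-0.0198,0,0],[0,-0.0122,-0.0198,0,0],[0,-0.0122,-0.0198,0,0],[0,-0.0122,-0.0198,0,0],[0,-0.0122,-0.0198,0,0],[0,0,0,0,0],[0,0,0,0,0]]]'
python3 -m handwheel '[[[0,0,0,0.02,0],[0,0,0,0.02,0],[0,0,0,0.02,0],[0,0,0,0.02,0],[0,0,0,0.02,0],[0,0,0,0.02,0],[0,0,0,0.018,0],[0,0,0,0,0],[0,0,0,0,0],[0,0,0,0,0],[0,0,0,0,0],[0,0,0,0,0]]]'
python3 - <<'E'
from h import *
cv2.imwrite("pics/side3.png",cv2.resize(viewer.read_camera("side")[100:300,130:430],None,fx=2.6,fy=2.6))
E
```

```text
time: 7.8
eef_pos: [0.4462, 0.0061, 0.2336]
tcp_rot: [0.99, 0.142, -0.001, -0.0]
contact_force: [0.2, -0.2, 0.3]
opening: 0.003
finger_force: 0.0
time: 8.8
eef_pos: [0.4485, 0.0052, 0.0987]
tcp_rot: [0.99, 0.141, 0.001, 0.0]
contact_force: [-0.2, 0.3, -0.2]
opening: 0.002
finger_force: 0.0
```

View pics/side3.png

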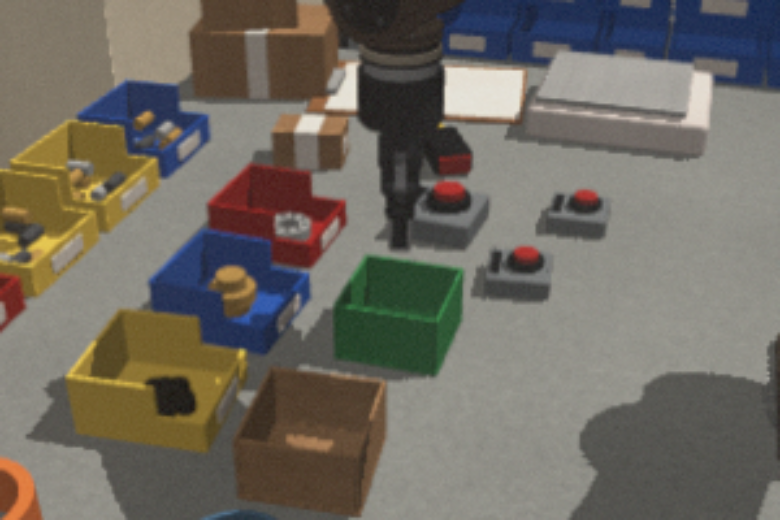

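The fingertips, at (400,248), sit centrally above the green mouth, whose centre is about (400,285). I'll dwell, rise and cross to the large button.

```bash

python3 -m handwheel '[[[0,0,0,0,0],[0,0,0,0,0],[0,0,0,0,0],[0,0,0,0,0],[0,0,0,0,0],[0,0,0,0,0],[0,0,0,0,0],[0,0,0,0,0],[0,0,0,0,0],[0,0,0,0,0],[0,0,0,0,0],[0,0,0,0,0]]]'
python3 -m handwheel '[[[0,0,0,0,0],[0,0,0,0,0],[0,0,0,0,0],[0,0,0,0,0],[0,0,0,0,0],[0,0,0,0,0],[0,0,0,0,0],[0,0,0,0,0],[0,0,0,0,0],[0,0,0,0,0],[0,0,0,0,0],[0,0,0,0,0]]]'
python3 -m handwheel '[[[0,0,0,-0.02,0],[0,0,0,-0.02,0],[0,0,0,-0.02,0],[0,0,0,-0.02,0],[0,0,0,-0.02,0],[0,0,0,-0.02,0],[0,0,0,0,0],[0,0,0,0,0]]]'
python3 -m handwheel '[[[0,-0.0049,0.0192,0,0],[0,-0.0049,0.0192,0,0],[0,-0.0049,0.0192,0,0],[0,-0.0049,0.0192,0,0],[0,-0.0049,0.0192,0,0],[0,-0.0049,0.0192,0,0],[0,-0.0049,0.0192,0,0],[0,-0.0049,0.0192,0,0],[0,-0.0049,0.0192,0,0],[0,-0.0049,0.0192,0,0],[0,-0.0049,0.0192,0,0],[0,-0.0049,0.0192,0,0]]]'
python3 -m handwheel '[[[0,0,0,0.02,0],[0,0,0,0.02,0],[0,0,0,0.02,0],[0,0,0,0.02,0],[0,0,0,0.02,0],[0,0,0,0.02,0],[0,0,0,0.02,0],[0,0,0,0,0],[0,0,0,0,0],[0,0,0,0,0]]]'
python3 - <<'E'
from h import *
cv2.imwrite("pics/side4.png",cv2.resize(viewer.read_camera("side")[130:230,230:380],None,fx=5,fy=5))
print(get_state()["eef_pos"])
E
```

```text
time: 9.85
eef_pos: [0.4474, 0.0055, 0.0973]
tcp_rot: [0.99, 0.141, -0.0, -0.0]
contact_force: [-0.4, -0.7, 0.1]
opening: -0.003
finger_force: 0.0
time: 10.85
eef_pos: [0.4474, 0.0055, 0.0973]
tcp_rot: [0.99, 0.141, -0.0, -0.0]
contact_force: [-0.0, -0.2, -0.6]
opening: -0.002
finger_force: 0.0
time: 11.52
eef_pos: [0.4481, 0.0054, 0.2184]
tcp_rot: [0.99, 0.141, 0.001, 0.001]
contact_force: [-0.3, 0.3, -0.4]
opening: 0.003
finger_force: 0.0
time: 12.52
eef_pos: [0.4545, -0.2325, 0.2149]
tcp_rot: [0.99, 0.141, -0.001, -0.001]
contact_force: [1.0, -0.1, -0.1]
opening: 0.002
finger_force: 0.0
time: 13.35
eef_pos: [0.4555, -0.2322, 0.0774]
tcp_rot: [0.99, 0.141, -0.0, -0.0]
contact_force: [-0.9, 0.3, 0.3]
opening: -0.0
finger_force: 0.0
[ 0.45597276 -0.23253112  0.07817094]
```

View pics/side4.png

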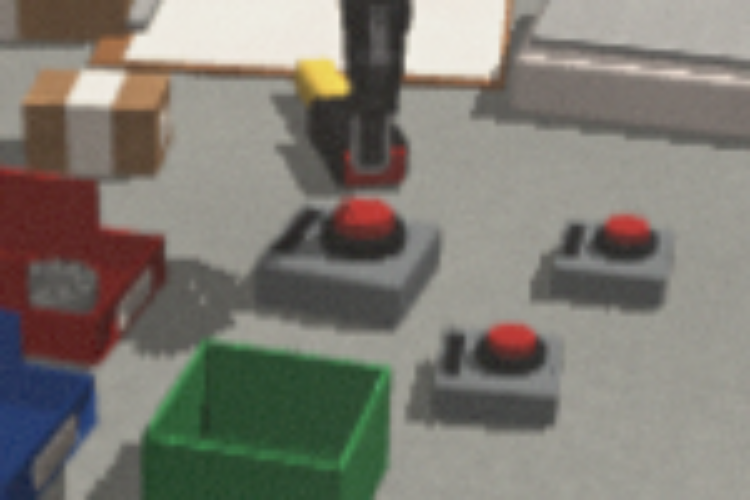

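The fingertips, at (370,170), are right above the large button, whose top is at (366,212). Now down in small steps.

```bash

python3 -m handwheel '[[[0,0,0,0.01,0],[0,0,0,0.01,0],[0,0,0,0.005,0],[0,0,0,0.003,0],[0,0,0,0,0]]]'
python3 -m handwheel '[[[0,0,0,0.002,0],[0,0,0,0.002,0],[0,0,0,0.001,0],[0,0,0,0,0],[0,0,0,0,0]]]'
```

```text
time: 13.82
eef_pos: [0.4551, -0.2319, 0.0488]
tcp_rot: [0.99, 0.141, -0.001, -0.001]
contact_force: [-1.4, 0.5, 3.4]
opening: 0.001
finger_force: 1.6
time: 14.23
eef_pos: [0.4553, -0.2321, 0.0459]
tcp_rot: [0.99, 0.142, -0.001, -0.001]
contact_force: [-5.4, 3.3, 12.1]
opening: 0.001
finger_force: 6.1
```

```bash

python3 -m handwheel '[[[0,0,0,0.001,0],[0,0,0,0.001,0],[0,0,0,0,0],[0,0,0,0,0]]]'
```

```text
time: 14.57
eef_pos: [0.4554, -0.2322, 0.0457]
tcp_rot: [0.99, 0.142, -0.001, -0.001]
contact_force: [-9.0, 7.3, 24.0]
opening: -0.004
finger_force: 11.5
```

The force doubled with no further travel, so the button is at its bottom stop. Now I'll rise.

```bash

python3 -m handwheel '[[[0,0,0,-0.005,0],[0,0,0,-0.01,0],[0,0,0,-0.02,0],[0,0,0,-0.02,0],[0,0,0,-0.02,0],[0,0,0,-0.02,0],[0,0,0,-0.02,0],[0,0,0,-0.02,0],[0,0,0,0,0],[0,0,0,0,0],[0,0,0,0,0]]]'
python3 - <<'E'
from h import *
cv2.imwrite("pics/side5.png",viewer.read_camera("side"))
E
```

```text
time: 15.48
eef_pos: [0.455, -0.2318, 0.1763]
tcp_rot: [0.99, 0.141, -0.0, -0.0]
contact_force: [-0.2, 0.2, -0.4]
opening: -0.004
finger_force: 0.0
```

View pics/side5.png

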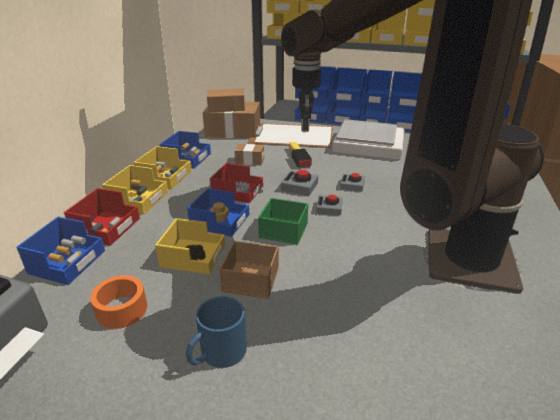

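The arm is clear, with the fingertips at (305,130). The button at (302,176) is back up and nothing has moved.

```bash
python3 -c "
from plant import sign_off; print(sign_off())"
```

```text
the job is handed in; nothing more can be done
None
```

I pointed at the bearing in the red bin and then at the green carton for about two seconds each, pressed the large call button to its stop and moved clear. Nothing loose visibly moved. The job is handed in, but the hand-in gave no verdict.

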